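# Lock the tuning of a cavity filter with its jam nut

### The job

Turn the brass pointer head on top of the tall round cavity filter until its nose points along the index rib on the cavity's top. Then run the big hex jam nut under it clockwise down onto the brass bushing and snug it up by feel until its spring washer is pressed flat, but not so hard that it drags the pointer off the rib. Let go of everything and leave the other things on the bench where they are.

Things in the scene. Friction and masses are not known exactly. Their poses are not given: they have to be found in the camera images.
- tuner (a joint): angle (rad) of the brass pointer head about the vertical: 0 with its nose along the index rib, positive counter-clockwise seen from above (it starts 0.45 to 1.2 rad counter-clockwise of the rib). It turns stiffly, at about 0.35 N m, and stays where it is left; it can turn 1.7 rad either way. The jam nut rides round with it
- head (a point): middle of the pointer head, the flatted top of the brass tuning rod: 12 mm thick between two upright flats, 24 mm high, 12 mm long behind the axis and 15 mm ahead to its pointed nose. The point lies on the axis half-way up; x axis along the nose, y square to the flats. Right below the head the rod is a round thread 24 mm across, of which 8 to 10 mm shows above the nut
- locknut: steel hex jam nut, 36 mm across flats, 12 mm high, on a captive spring washer 2 mm thick; clockwise lowers it 2 mm a turn. Origin on the axis at the washer's underside, x axis square to two flats (every 60 degrees). Starts 0.1 to 0.33 turn above the bushing, runs at 0.04 N m; from touch it takes 0.15 to 0.3 turn to press the washer flat, then stops hard: 0.12 to 0.3 N m is snug, over 0.35 drags the head round
- bushing: fixed brass bushing that the rod screws through, 31 mm in diameter and 36 mm high, with a flange 48 mm across and 7 mm high at its foot, screwed to the cavity's top plate. Origin at the centre of its foot, on the rod's axis; its top face, 36 mm above, is the seat of the jam nut
- mark (a point): middle of the index rib, a thin dark bar 32 mm long lying on the cavity's top plate, pointing straight away from the rod's axis; x axis along the rib, away from the rod. The point is 40 mm from the axis and 69 mm below the middle of the head
- cavity: the cavity filter: upright aluminium can 128 mm in diameter over its top plate, which is 170 mm above the bench; foot 140 mm in diameter, bolted to the bench. Origin at the centre of its foot, x axis along the index rib. Two coaxial sockets 16 mm in diameter stand 20 mm above the top plate, 43 mm to either side of the axis along y
- helical: bystander: diecast filter box 64 x 114 x 54 mm with four small brass trimmer screws on its lid, 65 mm high in all; origin at the centre of its underside
- fist_mic: bystander: black hand microphone lying on its back, 92 x 60 x 30 mm
- swr_meter: bystander: grey meter box 85 x 120 x 68 mm
- adaptor: bystander: steel coaxial adaptor standing on end, 19 mm in diameter, 38 mm high
- cup: bystander: paper cup, 80 mm across, 95 mm high
- screwdriver: bystander: screwdriver with orange handle, 190 mm long, lying
- spanner: bystander: open-ended spanner, 200 mm long, lying

How it is judged (in metres and radians):
On the way, in this order (a step that is already met when the one before it is completed fails the run):
1. the pointer head stands on the index rib, jam nut still loose (value of joint tuner between -0.1 and 0.1 rad and contact force between locknut and bushing below 5 N), for 0.2 s.
2. the jam nut clamps on the bushing with at least 30 N, the pointer still on the rib (contact force between locknut and bushing above 30 N and value of joint tuner between -0.1 and 0.1 rad), for 0.2 s.
At the end, for the whole second after the job is handed in: the jam nut is down on the bushing, at rest and clamping it with at least 30 N (its spring washer pressed flat, which takes 33 N), and the pointer head is within 0.1 rad (6 degrees) of the index rib (all of step 2 and angular speed of locknut below 0.1 rad/s); the robot touches nothing.
It fails at once if a bystander is shifted more than 25 mm (distance of any of helical, fist_mic, swr_meter, adaptor, cup, screwdriver, spanner from where it was at the start of the episode above 0.025 m).
It also fails if it takes over 72 s, if anything falls off the work surface, if the arm or the gripper's body presses on something with over 40 N, if the wrist force passes 120 N, or if a joint passes its speed limit or range.

### The arm

A 7-joint arm with a two-finger parallel gripper is mounted at the origin on the work surface. World frame = base frame: x ahead of the robot, y to its left, z up, the work surface at z = 0. Lengths are in m, angles in degrees, forces in N, time in s.
With the tool pointing down it reaches from about 0.425 to 0.875 m from the base axis. Payload 4.7 kg.
Tool frame: the origin (TCP) lies at the very end of the fingers, on their centre line; the grasp point (between the pads) lies 19 mm behind it (env.grasp_offset is the distance from the TCP to the grasp point, in m); z points along the fingers, y is the line along which they close (so a half turn about z gives the same grasp; the last joint's range is limited). The gripper opens to 87 mm and grips with 3 to 60 N. Pads are 19 mm wide; open, the fingers measure 117 mm over their backs; the gripper's body (75 mm by 190 mm) begins 51 mm behind the grasp point.
Start: joints at [68.302, 18.392, -4.016, 83.108, 1.295, 78.541, -3.26], TCP at [0.249, -0.601, 0.223] pointing down, gripper open.
Joint ranges: [-163.93, 163.93], [-17.29, 119.83], [-79.2, 71.16], [3.27, 140.29], [-89.18, 269.18], [5.43, 117.66], [-154.24, 154.24]. Speed limits (degrees/s): [147.25, 147.25, 180, 180, 180, 180, 180].

### API

Orientations are given as [roll, pitch, yaw] about the fixed x, y, z axes, in that order (R = Rz(yaw) Ry(pitch) Rx(roll)).
In Python, from cell import env gives the robot as it stands. The module is installed in compiled form; this text tells all that it offers.
- The arm moves only by the tool drive_tool, never from a script. Its argument "moves" is one flat list of numbers, 5 for each row, row after row: the shift along the tool's x, y, z in units of 40 mm (1.0 is 40 mm), then the turn about the tool's z in units of 10 degrees (1.0 is 10 degrees), then the finger opening in mm, from 0 to 87. A call has 1 to 5 rows; each row is the pose to reach, as a shift and turn from the pose commanded when the call began, along the tool's axes at that moment; what a row does not reach only later rows make up. A row lasts 1/8 s, in which the tool goes at most 62.5 mm and 10.7 degrees, less where a joint would pass 70% of its speed; a pose out of reach is approached as far as the arm can. A call with a gripper value outside its range is refused whole. The fingers move at their own pace and stop on an object; "squeeze" is the grip in N (left out, the last holds). Time passes only in rows, so rows that repeat a pose let the fingers close. It gives the time, the measured TCP pose, the force, the opening and the grip force at its end, in the units of the state.
- env.get_obs(): the state, without advancing time (a new reading comes with each control period).
- env.read_camera(name): name is "side" or "top"; returns (picture, depth): 384x512x3 uint8, red, green, blue; 384x512 float32, m along the optical axis (not along the pixel's ray), 0 where there is no reading.
- env.camera_model(name): a dict with "K" (3x3 intrinsics, pixels), "k1" (the pictures are not rectified: a ray, as slopes to the right and down, at radius r is drawn at 1 + k1 r^2 times it, then the intrinsics apply), "rvec" (rotation vector, rad) and "tvec" (3), from world to camera coordinates, as OpenCV has them. Camera axes: x right, y down, z forward; pixel columns grow to the right and rows downward; lengths in m; the calibration is good to about 2 mm. A picture is of the moment at which its call begins. camera_model takes no time and is no camera call.
- env.sign_off(): hands the job in; it is judged then, once.
The state is a dict: "time_s": time; "qpos": joint angles; "joint_velocities": joint speeds; "effort": joint torques, N m; "tool_pos": TCP position; "tool_rot": TCP orientation; "force": force on the tool from outside, world axes, zero at the start; "wrist_torque": the same for the moment, N m; "grip_width": finger opening in m; "grasp_force": force on a finger pad.
Only numpy, scipy, OpenCV 4.12 (cv2) and the standard library are available. Lean on these libraries where they do the work, as an engineer would, in place of code of your own. Each camera call takes 0.05 s, during which the arm holds its last target. There are 200 camera calls.

## Working session

There is one attempt and no reset: what is moved stays moved. The work goes in short steps, Python scripts to look and compute and a tool call to move; the robot and the scene stay as the last step left them, time stands still between calls to the robot, and variables do not carry over. Pictures are saved under pics/ and viewed, at most 10 in all, crops included, and the job is handed in when it is done.

Besides the shell and the picture viewer there is one more tool, called after ">>>" by a JSON object that holds its "name" and its "arguments", one argument or row to a line. drive_tool: Moves the arm, as the interface text tells. Its arguments: {"type":"object","properties":{"moves":{"type":"array","items":{"type":"number"}},"squeeze":{"type":"number"}},"required":["moves"]}

```bash
mkdir -p pics
cat > h.py <<'E'
import numpy as np, cv2
from cell import env
def cam(n):
    m=env.camera_model(n); R=cv2.Rodrigues(np.array(m["rvec"],float))[0]
    return np.array(m["K"],float),float(m["k1"]),R,np.array(m["tvec"],float).ravel()
def world(n,u,v,d):
    K,k1,R,t=cam(n); u=np.asarray(u,float);v=np.asarray(v,float)
    p=cv2.undistortPoints(np.stack([u.ravel(),v.ravel()],1)[:,None],K,np.array([k1,0,0,0.]))[:,0]
    d=np.asarray(d,float).ravel()
    c=np.c_[p*d[:,None],d]
    return (c-t)@R
def ray(n,u,v):
    K,k1,R,t=cam(n); return -R.T@t, (world(n,[u],[v],[1.])[0]+R.T@t)
def onz(n,u,v,z):
    o,d=ray(n,u,v); return o+d*(z-o[2])/d[2]
def proj(n,P):
    K,k1,R,t=cam(n); return cv2.projectPoints(np.asarray(P,float).reshape(-1,1,3),cv2.Rodrigues(R)[0],t,K,np.array([k1,0,0,0.]))[0][:,0]
E
python3 - <<'E'
from h import *
ims=[]
for n in("top","side"):
    im,d=env.read_camera(n); np.savez(f"{n}0.npz",im=im,d=d); cv2.imwrite(f"pics/{n}0.png",im[...,::-1])
    K,k1,R,t=cam(n); print(n,K.tolist(),k1,-R.T@t,R[2])
o=env.get_obs(); print({k:np.round(v,3) for k,v in o.items()})
E
```

```text
top [[414.34353164921447, 0.0, 264.42053378015936], [0.0, 414.34353164921447, 193.81634397085944], [0.0, 0.0, 1.0]] -0.08598710409650907 [ 0.42470558 -0.00530884  1.30068873] [ 0.13449228 -0.01779572 -0.99075483]
side [[444.362949183473, 0.0, 250.63801923759985], [0.0, 444.362949183473, 193.2070232667157], [0.0, 0.0, 1.0]] -0.1548383842130743 [0.04832708 0.94046603 0.77125344] [ 0.42117694 -0.75763381 -0.49859904]
{'time_s': np.float64(0.1), 'qpos': array([68.301, 18.433, -4.016, 83.168,  1.298, 78.539, -3.262]), 'joint_velocities': array([ 0.018, -0.219, -0.002, -0.191, -0.016,  0.094,  0.03 ]), 'effort': array([-0.0000e+00, -4.9257e+01, -4.0600e-01, -3.1340e+01, -6.4000e-02,
        4.0000e-02,  0.0000e+00]), 'tool_pos': array([ 0.249, -0.6  ,  0.222]), 'tool_rot': array([-1.79905e+02,  8.00000e-03,  2.25090e+01]), 'force': array([ 0.814,  0.334, -0.234]), 'wrist_torque': array([ 0.041,  0.025, -0.02 ]), 'grasp_force': np.float64(0.0), 'grip_width': np.float64(0.088)}
```

View pics/top0.png

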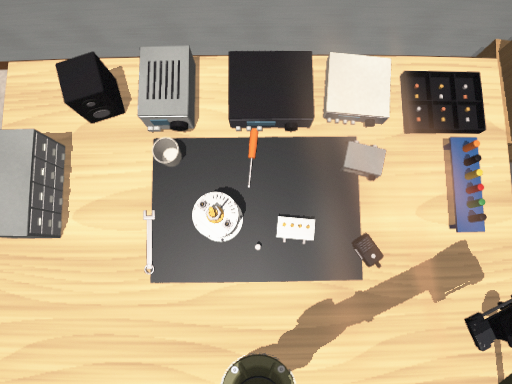

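View pics/side0.png

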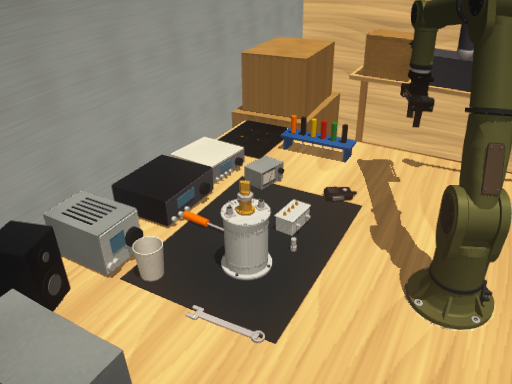

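Top view: the cavity is at about (217,216), with the helical box at (295,228) and the adaptor at (258,246). Side view: the cavity top is at about (245,205). I'll enlarge both.

Run:
```python
from h import *
a=np.load("top0.npz");b=np.load("side0.npz")
c1=cv2.resize(a["im"][185:247,187:249],None,fx=6,fy=6,interpolation=cv2.INTER_CUBIC)
c2=cv2.resize(b["im"][170:232,212:282],None,fx=6,fy=6,interpolation=cv2.INTER_CUBIC)
cv2.imwrite("pics/c0.png",np.hstack([c1,c2])[...,::-1])
# depth clouds
for n,z,(u0,u1,v0,v1) in(("top",a,(187,249,185,247)),("side",b,(212,282,170,232))):
    vv,uu=np.mgrid[v0:v1,u0:u1]; P=world(n,uu,vv,z["d"][v0:v1,u0:u1])
    q=P[(P[:,2]>.155)&(P[:,2]<.18)]
    ce,r=cv2.minEnclosingCircle(q[:,:2].astype(np.float32)); print(n,"plate",ce,r,np.median(q[:,2]),len(q))
    h,e=np.histogram(P[:,2],np.arange(.15,.27,.005)); print(dict(zip(e.round(3).tolist(),h.tolist())))
    q=P[P[:,2]>.228]; print("head",q.mean(0) if len(q) else 0,len(q), P[:,2].max())
```

```text
top plate (0.5240058302879333, 0.11111845821142197) 0.06436748802661896 0.16996186883104197 1468
{0.15: 0, 0.155: 0, 0.16: 12, 0.165: 735, 0.17: 644, 0.175: 77, 0.18: 9, 0.185: 32, 0.19: 24, 0.195: 0, 0.2: 0, 0.205: 0, 0.21: 3, 0.215: 41, 0.22: 55, 0.225: 9, 0.23: 12, 0.235: 3, 0.24: 1, 0.245: 4, 0.25: 35, 0.255: 10, 0.26: 0, 0.265: 0}
head [0.50689511 0.09042348 0.42484771] 83 1.300688726768561
side plate (0.5252865552902222, 0.11369850486516953) 0.06630007922649384 0.17078784090898336 990
{0.15: 72, 0.155: 64, 0.16: 14, 0.165: 257, 0.17: 552, 0.175: 103, 0.18: 46, 0.185: 49, 0.19: 53, 0.195: 19, 0.2: 18, 0.205: 17, 0.21: 24, 0.215: 33, 0.22: 55, 0.225: 19, 0.23: 23, 0.235: 18, 0.24: 21, 0.245: 18, 0.25: 38, 0.255: 4, 0.26: 0, 0.265: 0}
head [0.46232678 0.22397786 0.31160166] 154 0.7712534408680363
```

View pics/c0.png

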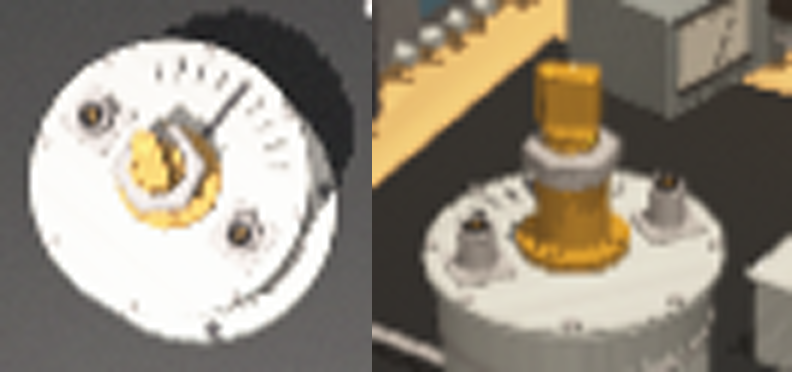

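Run:
```python
from h import *
a=np.load("top0.npz");b=np.load("side0.npz")
f=lambda x,y,z:onz("top",187+(x+.5)/6-.5,185+(y+.5)/6-.5,z)
r0,r1=f(208,138,.171),f(247,82,.171)
s0,s1=f(95,115,.19),f(240,233,.19)
print("rib",r0,r1,np.degrees(np.arctan2(*(r1-r0)[1::-1])))
print("sock",s0,s1,(s0+s1)/2,np.degrees(np.arctan2(*(s0-s1)[1::-1]))-90, np.linalg.norm(s0-s1))
for n,z,(u0,u1,v0,v1) in(("top",a,(200,230,198,230)),("side",b,(230,262,175,222))):
    d=z["d"][v0:v1,u0:u1]; vv,uu=np.mgrid[v0:v1,u0:u1]; P=world(n,uu,vv,d); P=P[d.ravel()>0]
    for lo,hi in((.249,.27),(.236,.249),(.214,.228)):
        q=P[(P[:,2]>lo)&(P[:,2]<hi)]; 
        (c,s,an)=cv2.minAreaRect((q[:,:2]*1000).astype(np.float32))
        w,V=np.linalg.eigh(np.cov(q[:,:2].T)); v=V[:,1]
        print(n,lo,len(q),q.mean(0).round(4),np.degrees(np.arctan2(v[1],v[0])).round(1),np.round(np.sqrt(w)*1000,1),"rect",np.round(c,1),np.round(s,1),round(an,1), "zmed",np.median(q[:,2]).round(4))
# ortho views of top: rectify z=.254 and z=.222, z=.17 planes to metric
for k,zz in enumerate((.255,.224)):
    pass
```

```text
rib [0.54128014 0.09308419 0.171     ] [0.56684254 0.0752554  0.171     ] -34.89428520598089
sock [0.55023321 0.1422365  0.19      ] [0.49654225 0.07712984 0.19      ] [0.52338773 0.10968317 0.19      ] -39.511091357220884 0.08438955058314596
top 0.249 47 [0.5239 0.1107 0.2533] -162.8 [3.5 7.4] rect [524.5 111.1] [25.5 11.7] 15.9 zmed 0.2533
top 0.236 6 [0.5193 0.105  0.2421] 176.0 [1.9 6.5] rect [520.1 104.5] [ 4.9 16. ] 82.9 zmed 0.2412
top 0.214 103 [0.5218 0.1087 0.2205] 121.7 [10.6 11.5] rect [523.6 110.2] [37.  34.4] 89.6 zmed 0.2204
side 0.249 44 [0.5248 0.115  0.2534] -163.9 [4.2 7.8] rect [525.1 115.4] [24.9 16.7] 26.4 zmed 0.2539
side 0.236 52 [0.5239 0.1173 0.2426] -163.0 [2.  7.8] rect [524.9 117.3] [26.8  8.6] 13.6 zmed 0.2428
side 0.214 100 [0.5201 0.121  0.2205] -143.4 [ 7.2 11.2] rect [522.  117.9] [39.2 30.9] 24.6 zmed 0.2209
```

```bash
cat >> h.py <<'E'
from scipy.spatial.transform import Rotation as Ro
def plan(p,yaw,op=87,turn=None):
    o=env.get_obs(); R=Ro.from_euler('xyz',o["tool_rot"],degrees=True); y=o["tool_rot"][2]
    s=R.inv().apply(np.array(p)-o["tool_pos"])/.04
    t=((y-yaw+180)%360-180) if turn is None else turn
    n=max(np.linalg.norm(s)*40/58,abs(t)/10.5)
    print("t",o["time_s"].round(2),"rows",n.round(1),"shift",s.round(3),"turn",round(t/10,2),"q7",o["qpos"][6].round(1))
E
python3 -c "
from h import *
plan([.46,-.35,.33],72); plan([.524,.111,.33],197,turn=-174.5)"
```

```text
Traceback (most recent call last):
  File "h.py", line 24, in plan
    print("t",o["time_s"].round(2),"rows",n.round(1),"shift",s.round(3),"turn",round(t/10,2),"q7",o["qpos"][6].round(1))
              ^^^^^^^^^^^^^^^^^
AttributeError: 'float' object has no attribute 'round'
```

```bash
sed -i 's/o\["time_s"\].round(2)/o["time_s"]/;s/n.round(1)/round(float(n),1)/;s/o\["qpos"\]\[6\].round(1)/o["qpos"][6]/' h.py
python3 -c "
from h import *
plan([.46,-.35,.33],72); plan([.524,.111,.33],197,turn=-174.5)"
```

```text
t 0.1 rows 5.9 shift [ 7.276 -3.756 -2.705] turn -4.95 q7 -3.261763194875186
t 0.1 rows 16.6 shift [ 13.166 -13.791  -2.689] turn -17.45 q7 -3.261763194875186
```

>>> {"name": "drive_tool", "arguments": {
  "moves": [0.8,-0.4,-1.0,-1,87,2.0,-1.0,-1.8,-2,87,3.3,-1.7,-2.3,-3,87,4.6,-2.4,-2.7,-4,87,5.9,-3.1,-2.7,-5,87]
}}

```text
time_s: 0.72
tool_pos: [0.4208, -0.3943, 0.332]
tool_rot: [179.9, 0.1, 72.8]
force: [1.2, -0.9, 0.0]
grip_width: 0.0869
grasp_force: 0.0
```

```bash
python3 -c "
from h import *
o=env.get_obs();print(o['tool_pos'],o['tool_rot']);plan([.524,.111,.33],197)"
```

```text
[ 0.42075252 -0.39429883  0.33196652] [1.79871092e+02 7.62586173e-02 7.28270123e+01]
t 0.725 rows 11.8 shift [12.831 -1.264  0.029] turn -12.42 q7 21.25711206271853
```

>>> {"name": "drive_tool", "arguments": {
  "moves": [1.2,-0.1,0,-1,87,2.4,-0.2,0,-2,87,3.6,-0.3,0,-3,87,4.8,-0.4,0,-4,87,6.0,-0.6,0,-5,87]
}}

```text
time_s: 1.35
tool_pos: [0.4686, -0.1578, 0.3301]
tool_rot: [-180.0, -0.0, 122.8]
force: [0.1, 0.3, -0.3]
grip_width: 0.0866
grasp_force: 0.0
```

```bash
python3 -c "
from h import *
plan([.524,.111,.33],197)"
```

```text
t 1.35 rows 7.1 shift [4.896e+00 4.808e+00 4.000e-03] turn -7.42 q7 49.34124518421127
```

>>> {"name": "drive_tool", "arguments": {
  "moves": [1.0,1.0,0,-1,87,2.0,2.0,0,-2,87,3.0,3.0,0,-3,87,4.0,4.0,0,-4,87,4.9,4.8,0,-5,87]
}}

```text
time_s: 1.98
tool_pos: [0.525, 0.1111, 0.3303]
tool_rot: [-180.0, -0.0, 172.9]
force: [0.7, -0.4, -0.0]
grip_width: 0.087
grasp_force: 0.0
```

```bash
python3 -c "
from h import *
plan([.524,.111,.33],197);plan([.524,.111,.233],197)"
```

```text
t 1.975 rows 2.3 shift [ 0.025 -0.007  0.007] turn -2.41 q7 64.9085518756792
t 1.975 rows 2.3 shift [ 0.025 -0.007  2.432] turn -2.41 q7 64.9085518756792
```

>>> {"name": "drive_tool", "arguments": {
  "moves": [0,0,0,-1,50,0,0,1,-2,40,0,0,2.0,-2.4,40,0,0,2.4,-2.4,30,0,0,2.4,-2.4,30]
}}

```text
time_s: 2.6
tool_pos: [0.5247, 0.1087, 0.234]
tool_rot: [180.0, -0.1, -163.6]
force: [0.7, 1.7, 1.2]
grip_width: 0.0449
grasp_force: 0.0
```

Run:
```python
from h import *
ims=[]
for n,(u0,u1,v0,v1) in(("top",(187,249,185,247)),("side",(212,282,160,222))):
    im,d=env.read_camera(n); ims.append(cv2.resize(im[v0:v1,u0:u1],None,fx=6,fy=6,interpolation=cv2.INTER_CUBIC))
cv2.imwrite("pics/c1.png",np.hstack(ims)[...,::-1])
plan([.524,.111,.233],197)
```

```text
t 2.7 rows 0.1 shift [0.035 0.056 0.072] turn -0.05 q7 87.18331258471586
```

View pics/c1.png

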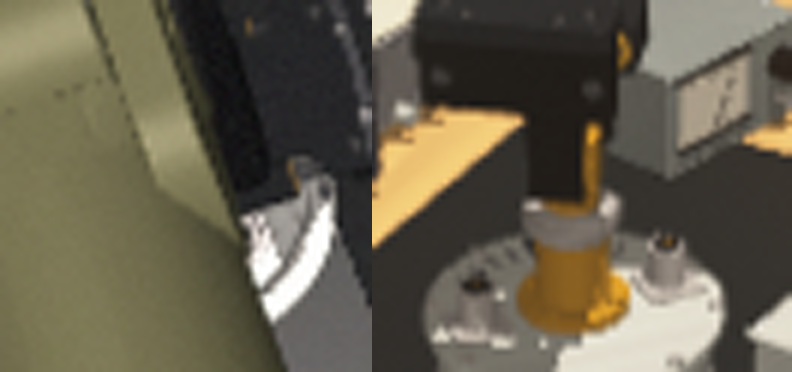

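>>> {"name": "drive_tool", "arguments": {
  "moves": [0,0,0,0,22,0,0,0,0,16,0,0,0,0,10,0,0,0,0,5,0,0,0,0,5],
  "squeeze": 6
}}

```text
time_s: 3.32
tool_pos: [0.525, 0.111, 0.2351]
tool_rot: [179.9, 0.1, -163.4]
force: [-2.4, 5.2, 2.9]
grip_width: 0.012
grasp_force: 6.0
```

>>> {"name": "drive_tool", "arguments": {
  "moves": [0,0.025,0,0,5,0,0.05,0,0,5,0,0.05,0,0,5]
}}

```text
time_s: 3.7
tool_pos: [0.525, 0.111, 0.2351]
tool_rot: [-180.0, 0.1, -163.5]
force: [-0.8, 3.2, 5.6]
grip_width: 0.0123
grasp_force: 6.0
```

>>> {"name": "drive_tool", "arguments": {
  "moves": [0,0.02,0,0,5,0,0.02,0,0.5,5,0,0.02,0,1.2,5,0,0.02,0,2,5,0,0.02,0,2,5],
  "squeeze": 45
}}

```text
time_s: 4.32
tool_pos: [0.525, 0.1111, 0.2351]
tool_rot: [-180.0, 0.1, 176.4]
force: [-0.7, 3.1, 6.0]
grip_width: 0.0114
grasp_force: 44.9
```

```bash
python3 -c "
from h import *
o=env.get_obs();print(o['force'],o['wrist_torque'],o['tool_rot'],o['tool_pos'],o['grip_width'])"
```

```text
[-0.65893344  3.07632209  5.95621343] [ 0.64599088  0.11349517 -0.03887932] [-1.79954720e+02  7.91807049e-02  1.76412582e+02] [0.52496721 0.11109905 0.23511711] 0.011418791076728241
```

>>> {"name": "drive_tool", "arguments": {
  "moves": [0,0,0,0.8,5,0,0,0,1.7,5,0,0,0,2.6,5,0,0,0,3.5,5,0,0,0,3.5,5]
}}

```text
time_s: 4.95
tool_pos: [0.525, 0.1111, 0.2351]
tool_rot: [180.0, 0.1, 141.4]
force: [-0.3, 2.2, 6.1]
grip_width: 0.0113
grasp_force: 44.9
```

>>> {"name": "drive_tool", "arguments": {
  "moves": [0,0,0,0,20,0,0,0,0,40,0,0,-1,0,60,0,0,-2.5,-1,87,0,0,-3,-2,87]
}}

```text
time_s: 5.58
tool_pos: [0.5255, 0.1113, 0.3578]
tool_rot: [179.9, 0.3, 161.8]
force: [-0.9, -0.6, -0.5]
grip_width: 0.052
grasp_force: 0.0
```

Run:
```python
from h import *
o=env.get_obs();print(o['force'],o['tool_rot'],o['tool_pos'],o['grip_width'])
plan([.40,.111,.33],231)
plan([.44,-.04,.35],221)
```

```text
[-0.86288662 -0.60437711 -0.54667718] [179.94820103   0.25371235 161.77799218] [0.52551731 0.11129479 0.35776845] 0.05201504645061463
t 5.575 rows 6.6 shift [ 2.981 -0.989  0.68 ] turn -6.92 q7 54.07844033783251
t 5.575 rows 5.6 shift [ 0.849 -4.261  0.187] turn -5.92 q7 54.07844033783251
```

>>> {"name": "drive_tool", "arguments": {
  "moves": [0.2,-0.9,0,-1,87,0.4,-1.8,0,-2,87,0.6,-2.7,0,-3,87,0.8,-3.7,0,-4,87,1.0,-4.7,0,-5,87]
}}

```text
time_s: 6.2
tool_pos: [0.4257, -0.0559, 0.3542]
tool_rot: [-180.0, -0.1, -148.2]
force: [-0.3, -0.5, 0.4]
grip_width: 0.0862
grasp_force: 0.0
```

Run:
```python
from h import *
ims=[]
for n,(u0,u1,v0,v1) in(("top",(187,249,185,247)),("side",(212,282,170,232))):
    im,d=env.read_camera(n); ims.append(cv2.resize(im[v0:v1,u0:u1],None,fx=6,fy=6,interpolation=cv2.INTER_CUBIC)); np.savez(f"{n}1.npz",im=im,d=d)
cv2.imwrite("pics/c2.png",np.hstack(ims)[...,::-1])
for n,(u0,u1,v0,v1) in(("top",(200,230,198,230)),("side",(230,262,175,222))):
    z=np.load(n+"1.npz")
    d=z["d"][v0:v1,u0:u1]; vv,uu=np.mgrid[v0:v1,u0:u1]; P=world(n,uu,vv,d); P=P[d.ravel()>0]
    for lo,hi in((.249,.27),(.214,.2245)):
        q=P[(P[:,2]>lo)&(P[:,2]<hi)]
        if len(q)<5: continue
        (c,s,an)=cv2.minAreaRect((q[:,:2]*1000).astype(np.float32))
        w,V=np.linalg.eigh(np.cov(q[:,:2].T)); v=V[:,1]
        print(n,lo,len(q),q.mean(0).round(4),np.degrees(np.arctan2(v[1],v[0])).round(1),"rect",np.round(c,1),np.round(s,1),round(an,1),np.median(q[:,2]).round(4))
o=env.get_obs();print(o['tool_rot'],o['tool_pos'],o['qpos'])
```

```text
top 0.249 47 [0.5241 0.1103 0.2535] 144.2 rect [524.5 109.9] [11.4 25.7] 51.0 0.2536
top 0.214 89 [0.522  0.1097 0.2201] 60.3 rect [523.6 110.4] [36.8 34.5] 89.4 0.2202
side 0.249 38 [0.5235 0.116  0.2537] 144.1 rect [525.  113.9] [12.9 25.9] 49.6 0.2544
side 0.214 90 [0.5204 0.1216 0.2198] -151.2 rect [522.5 118.8] [37.2 30.5] 28.8 0.2203
[-1.79918956e+02 -1.51415214e-01 -1.48836773e+02] [ 0.42469683 -0.059281    0.35415294] [ 40.02079651 -10.83000448 -29.97564709  97.96474581  -5.22738502
  91.49772285 131.52061253]
```

View pics/c2.png

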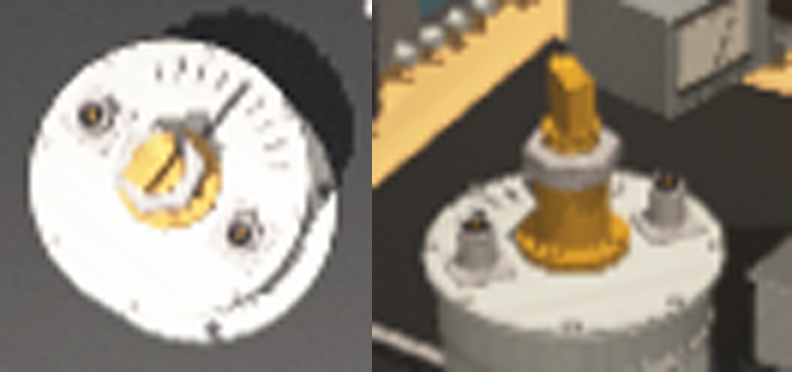

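Run:
```python
from h import *
for n in("top0","top1"):
    im=np.load(n+".npz")["im"]; g=cv2.cvtColor(im,cv2.COLOR_RGB2GRAY).astype(np.float32)
    for c in((.5235,.1102),(.5245,.111),(.524,.109)):
        r=np.arange(.036,.055,.001); th=np.radians(np.arange(-60,-18,.5)); RR,TT=np.meshgrid(r,th,indexing='ij')
        P=np.stack([c[0]+RR*np.cos(TT),c[1]+RR*np.sin(TT),0*RR+.172],-1)
        uv=proj("top",P).reshape(RR.shape+(2,)).astype(np.float32)
        S=cv2.remap(g,uv[...,0],uv[...,1],cv2.INTER_CUBIC)
        a=[];w=[]
        for row in S:
            k=np.argmin(row[20:65])+20; s=slice(max(k-8,0),k+9); ww=np.clip(np.percentile(row,70)-row[s],0,None); a.append((ww*np.degrees(th[s])).sum()/ww.sum()); 
        print(n,c,np.round(a,1),np.median(a))
# same trick for plate ellipse centre: sockets & outer rim
im=np.load("top1.npz")["im"]
K,k1,R,t=cam("top")
m=(cv2.cvtColor(im,cv2.COLOR_RGB2HSV)); mask=((m[...,2]>170)&(m[...,1]<40)).astype(np.uint8); mask[:185]=0;mask[247:]=0;mask[:,:187]=0;mask[:,246:]=0
```

```text
top0 (0.5235, 0.1102) [-39.4 -39.4 -39.4 -39.1 -38.8 -38.8 -39.  -39.3 -39.3 -39.3 -39.4 -39.3
 -39.2 -39.2 -39.4 -39.5 -39.4 -39.2 -39.1 -39.2] -39.281862575988484
top0 (0.5245, 0.111) [-41.3 -41.2 -41.2 -40.9 -40.6 -40.6 -40.9 -40.9 -40.9 -40.9 -40.9 -40.8
 -40.6 -40.7 -40.9 -40.9 -40.7 -40.5 -40.6 -40.6] -40.85784526349429
top0 (0.524, 0.109) [-38.4 -38.4 -38.1 -37.9 -38.  -38.3 -38.4 -38.4 -38.5 -38.5 -38.5 -38.4
 -38.4 -38.7 -38.8 -38.6 -38.5 -38.5 -38.7 -38.6] -38.45171621759423
top1 (0.5235, 0.1102) [-39.4 -39.4 -39.5 -39.1 -38.8 -38.8 -39.  -39.3 -39.3 -39.3 -39.3 -39.3
 -39.2 -39.2 -39.4 -39.5 -39.4 -39.2 -39.1 -39.2] -39.28263149801619
top1 (0.5245, 0.111) [-41.4 -41.4 -41.2 -40.9 -40.6 -40.6 -40.9 -40.9 -40.9 -40.9 -40.9 -40.8
 -40.6 -40.7 -40.9 -40.9 -40.7 -40.5 -40.6 -40.6] -40.873723822961765
top1 (0.524, 0.109) [-38.4 -38.5 -38.1 -37.9 -38.  -38.3 -38.4 -38.4 -38.5 -38.5 -38.5 -38.4
 -38.4 -38.7 -38.8 -38.6 -38.5 -38.5 -38.7 -38.6] -38.4647300521638
```

Run:
```python
from h import *
im=np.load("top1.npz")["im"]; s=np.load("side1.npz")["im"]
N=400; k=.06/N
X,Y=np.meshgrid(np.arange(N),np.arange(N))
c=(.524,.1105)
P=np.stack([c[0]+.03-Y*k,c[1]+.03-X*k,0*X+.2205],-1)
uv=proj("top",P).reshape(N,N,2).astype(np.float32); A=cv2.remap(im,uv[...,0],uv[...,1],cv2.INTER_CUBIC)
B=cv2.resize(s[185:208,232:263],(400,297),interpolation=cv2.INTER_CUBIC); B=np.vstack([B,np.zeros((103,400,3),np.uint8)])
cv2.imwrite("pics/n.png",np.hstack([A,B])[...,::-1])
```

```text
(no output)
```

View pics/n.png

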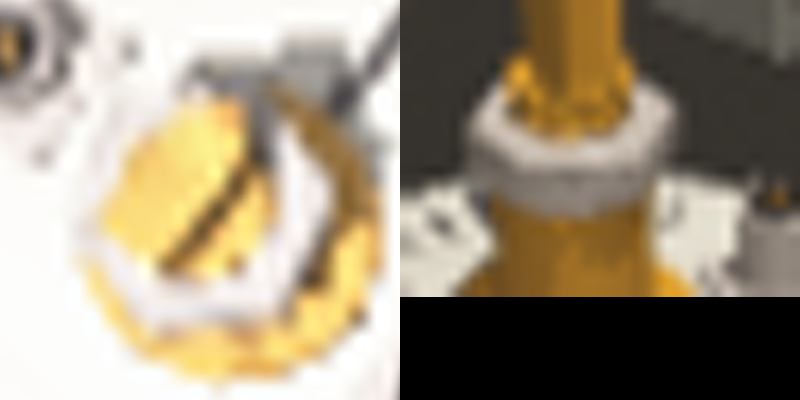

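Run:
```python
from h import *
plan([.525,.1112,.33],212)
plan([.525,.1112,.20],212)
```

```text
t 6.3 rows 3.4 shift [-4.353  2.35   0.589] turn -0.08 q7 131.52061253039005
t 6.3 rows 4.3 shift [-4.361  2.355  3.839] turn -0.08 q7 131.52061253039005
```

>>> {"name": "drive_tool", "arguments": {
  "moves": [-1.1,0.6,0.2,0,87,-2.2,1.2,0.4,0,87,-3.3,1.8,0.6,0,87,-4.35,2.35,0.6,-0.1,87,-4.35,2.35,0.6,-0.1,60]
}}

```text
time_s: 6.92
tool_pos: [0.5262, 0.1212, 0.3294]
tool_rot: [179.8, -0.0, -147.2]
force: [0.2, -1.1, -0.8]
grip_width: 0.0827
grasp_force: 0.0
```

Run:
```python
from h import *
o=env.get_obs();print(o['tool_rot'],o['tool_pos'],o['qpos'][6],o['grip_width'])
plan([.525,.1112,.20],212)
```

```text
[ 1.79770287e+02 -4.90327048e-03 -1.47167940e+02] [0.52618154 0.12119092 0.3293729 ] 103.63142727224428 0.08272442460430054
t 6.925 rows 2.2 shift [ 0.16  -0.207  3.234] turn 0.08 q7 103.63142727224428
```

>>> {"name": "drive_tool", "arguments": {
  "moves": [0,0,0,0,60,0,0,0,0,60]
}}

```text
time_s: 7.18
tool_pos: [0.5259, 0.1156, 0.3306]
tool_rot: [-179.9, -0.0, -147.7]
force: [1.0, 0.5, -0.1]
grip_width: 0.0657
grasp_force: 0.0
```

Run:
```python
from h import *
o=env.get_obs();print(o['tool_rot'],o['tool_pos'])
plan([.525,.1112,.20],212)
```

```text
[-1.79932921e+02 -3.33379405e-02 -1.47650253e+02] [0.5259481  0.1156165  0.33057342]
t 7.175 rows 2.3 shift [ 0.077 -0.077  3.264] turn 0.03 q7 103.73674434170856
```

>>> {"name": "drive_tool", "arguments": {
  "moves": [0.07,-0.07,0,0,60,0.07,-0.07,0.7,0,60,0.07,-0.07,1.4,0,55,0.07,-0.07,1.4,0,55,0.07,-0.07,1.4,0,55]
}}

```text
time_s: 7.8
tool_pos: [0.5257, 0.1129, 0.2758]
tool_rot: [-179.9, 0.1, -147.5]
force: [-0.1, -0.5, 0.5]
grip_width: 0.0553
grasp_force: 0.0
```

Run:
```python
from h import *
o=env.get_obs();print(o['tool_rot'],o['tool_pos'])
plan([.525,.1112,.20],212)
```

```text
[-1.79937436e+02  7.10284376e-02 -1.47542014e+02] [0.5256688  0.11290197 0.27577811]
t 7.8 rows 1.3 shift [ 0.039 -0.025  1.894] turn 0.05 q7 103.76758406841957
```

>>> {"name": "drive_tool", "arguments": {
  "moves": [0.04,-0.03,0.9,0,55,0.04,-0.03,1.85,0,55,0.04,-0.03,1.85,0,46,0.04,-0.03,1.85,0,40,0.04,-0.03,1.85,0,30],
  "squeeze": 8
}}

```text
time_s: 8.43
tool_pos: [0.5259, 0.1117, 0.2027]
tool_rot: [-179.9, 0.2, -147.5]
force: [2.5, -2.9, 1.1]
grip_width: 0.0371
grasp_force: 6.7
```

>>> {"name": "drive_tool", "arguments": {
  "moves": [0,0,0,0,30,0,0,0,0,30]
}}

```text
time_s: 8.68
tool_pos: [0.5259, 0.1116, 0.2026]
tool_rot: [-179.9, 0.2, -147.5]
force: [-0.3, -0.6, 6.5]
grip_width: 0.0365
grasp_force: 7.9
```

```bash
cat > s.py <<'E'
from h import *
o=env.get_obs();print('yaw',o['tool_rot'][2].round(2),o['tool_pos'].round(4),'F',np.round(o['force'],1),'T',np.round(o['wrist_torque'],3),'w',round(float(o['grip_width']),4),o['grasp_force'],'q7',o['qpos'][6].round(1),'e7',np.round(o['effort'][-1],3),o['time_s'])
E
python3 s.py
```

```text
yaw -147.5 [0.5259 0.1116 0.2026] F [-0.3 -0.6  6.5] T [-0.007 -0.128  0.012] w 0.0365 7.905741922058951 q7 102.3 e7 -0.031 8.675
```

>>> {"name": "drive_tool", "arguments": {
  "moves": [0,0,0,1,30,0,0,0.002,2,30,0,0,0.004,3,30,0,0,0.006,4,30,0,0,0.007,5,30],
  "squeeze": 12
}}

```text
time_s: 9.3
tool_pos: [0.5261, 0.1108, 0.2023]
tool_rot: [180.0, 0.2, 162.1]
force: [0.8, -2.2, 5.8]
grip_width: 0.0363
grasp_force: 11.9
```

```bash
python3 s.py
```

```text
yaw 162.14 [0.5261 0.1108 0.2023] F [ 0.8 -2.2  5.8] T [-0.348 -0.148  0.055] w 0.0363 11.866997872421052 q7 52.8 e7 1.398 9.3
```

>>> {"name": "drive_tool", "arguments": {
  "moves": [0,0,0.001,0.8,30,0,0,0.002,1.6,30,0,0,0.003,2.4,30,0,0,0.004,3,30,0,0,0.004,3,30]
}}

```text
time_s: 9.93
tool_pos: [0.5258, 0.1104, 0.2021]
tool_rot: [179.9, 0.2, 132.4]
force: [0.6, -2.2, 7.0]
grip_width: 0.0365
grasp_force: 11.8
```

```bash
python3 s.py
```

```text
yaw 132.4 [0.5258 0.1104 0.2021] F [ 0.6 -2.2  7. ] T [-0.486  0.085 -0.058] w 0.0365 11.813687008543639 q7 23.4 e7 -0.22 9.925
```

>>> {"name": "drive_tool", "arguments": {
  "moves": [0,0,0.001,0.4,30,0,0,0.001,0.8,30,0,0,0.002,1.2,30,0,0,0.002,1.6,30,0,0,0.003,2,30]
}}

```text
time_s: 10.55
tool_pos: [0.5255, 0.1102, 0.202]
tool_rot: [179.9, 0.2, 112.3]
force: [-0.5, -3.2, 8.2]
grip_width: 0.0366
grasp_force: 11.9
```

```bash
python3 s.py
```

```text
yaw 112.32 [0.5255 0.1102 0.202 ] F [-0.5 -3.2  8.2] T [-0.665  0.285 -0.029] w 0.0366 11.909328330075368 q7 3.6 e7 0.532 10.55
```

>>> {"name": "drive_tool", "arguments": {
  "moves": [0,0,0.001,0.4,30,0,0,0.001,0.8,30,0,0,0.002,1.2,30,0,0,0.002,1.6,30,0,0,0.003,2,30]
}}

```text
time_s: 11.18
tool_pos: [0.5252, 0.1102, 0.202]
tool_rot: [179.9, 0.1, 92.3]
force: [-2.9, -3.2, 8.8]
grip_width: 0.0364
grasp_force: 11.9
```

```bash
python3 s.py
```

```text
yaw 92.32 [0.5252 0.1102 0.202 ] F [-2.9 -3.2  8.8] T [-0.666  0.51   0.02 ] w 0.0364 11.94008574297186 q7 -16.2 e7 0.523 11.175
```

>>> {"name": "drive_tool", "arguments": {
  "moves": [0,0,0,0.3,30,0,0,0,0.6,30,0,0,0,0.9,30,0,0,0,1.2,30,0,0,0,1.5,30]
}}

```text
time_s: 11.8
tool_pos: [0.525, 0.1102, 0.202]
tool_rot: [179.9, 0.1, 77.4]
force: [-3.1, -2.6, 9.6]
grip_width: 0.0365
grasp_force: 12.0
```

```bash
python3 s.py
```

```text
yaw 77.36 [0.525  0.1102 0.202 ] F [-3.1 -2.6  9.6] T [-0.679  0.655  0.082] w 0.0365 11.965281206939835 q7 -31.0 e7 0.371 11.8
```

>>> {"name": "drive_tool", "arguments": {
  "moves": [0,0,0,0.3,30,0,0,0,0.6,30,0,0,0,0.9,30,0,0,0,1.2,30,0,0,0,1.5,30]
}}

```text
time_s: 12.42
tool_pos: [0.5247, 0.1103, 0.2019]
tool_rot: [179.9, 0.1, 62.4]
force: [-4.5, -2.7, 9.3]
grip_width: 0.0365
grasp_force: 12.0
```

```bash
python3 s.py
```

```text
yaw 62.37 [0.5247 0.1103 0.2019] F [-4.5 -2.7  9.3] T [-0.653  0.809  0.067] w 0.0365 11.991375372454058 q7 -45.9 e7 0.362 12.425
```

>>> {"name": "drive_tool", "arguments": {
  "moves": [0,0,0,0.2,30,0,0,0,0.4,30,0,0,0,0.6,30,0,0,0,0.8,30,0,0,0,1,30]
}}

```text
time_s: 13.05
tool_pos: [0.5246, 0.1103, 0.2019]
tool_rot: [179.9, 0.1, 52.4]
force: [-5.0, -2.7, 9.3]
grip_width: 0.0366
grasp_force: 12.0
```

```bash
python3 s.py
```

```text
yaw 52.4 [0.5246 0.1103 0.2019] F [-5.  -2.7  9.3] T [-0.643  0.847  0.06 ] w 0.0366 12.006898474646732 q7 -55.7 e7 0.212 13.05
```

>>> {"name": "drive_tool", "arguments": {
  "moves": [0,0,0,0.2,30,0,0,0,0.4,30,0,0,0,0.6,30,0,0,0,0.8,30,0,0,0,1,30]
}}

```text
time_s: 13.68
tool_pos: [0.5245, 0.1105, 0.2019]
tool_rot: [179.9, 0.1, 42.4]
force: [-4.4, -3.0, 10.0]
grip_width: 0.0364
grasp_force: 12.0
```

```bash
python3 s.py
```

```text
yaw 42.41 [0.5245 0.1105 0.2019] F [-4.4 -3.  10. ] T [-0.619  0.919  0.049] w 0.0364 12.016805082676001 q7 -65.7 e7 0.207 13.675
```

>>> {"name": "drive_tool", "arguments": {
  "moves": [0,0,0,0.15,30,0,0,0,0.3,30,0,0,0,0.45,30,0,0,0,0.6,30,0,0,0,0.6,30]
}}

```text
time_s: 14.3
tool_pos: [0.5244, 0.1106, 0.2019]
tool_rot: [179.9, 0.0, 36.5]
force: [-4.4, -2.3, 9.7]
grip_width: 0.0367
grasp_force: 11.9
```

```bash
python3 s.py
```

```text
yaw 36.47 [0.5244 0.1106 0.2019] F [-4.4 -2.3  9.7] T [-0.612  0.963  0.04 ] w 0.0367 11.946962324436754 q7 -71.6 e7 -0.087 14.3
```

>>> {"name": "drive_tool", "arguments": {
  "moves": [0,0,0,0.15,30,0,0,0,0.3,30,0,0,0,0.45,30,0,0,0,0.6,30,0,0,0,0.6,30]
}}

```text
time_s: 14.92
tool_pos: [0.5243, 0.1106, 0.2019]
tool_rot: [179.9, 0.0, 30.5]
force: [-4.0, -2.0, 10.0]
grip_width: 0.0366
grasp_force: 12.0
```

```bash
python3 s.py
```

```text
yaw 30.47 [0.5243 0.1106 0.2019] F [-4. -2. 10.] T [-0.543  1.017  0.061] w 0.0366 11.951574520790018 q7 -77.5 e7 -0.089 14.925
```

>>> {"name": "drive_tool", "arguments": {
  "moves": [0,0,0,0.15,30,0,0,0,0.3,30,0,0,0,0.45,30,0,0,0,0.6,30,0,0,0,0.75,30]
}}

```text
time_s: 15.55
tool_pos: [0.5243, 0.1107, 0.2019]
tool_rot: [179.9, 0.0, 22.9]
force: [-4.6, -2.2, 9.9]
grip_width: 0.0365
grasp_force: 12.0
```

```bash
python3 s.py
```

```text
yaw 22.95 [0.5243 0.1107 0.2019] F [-4.6 -2.2  9.9] T [-0.509  1.022  0.061] w 0.0365 12.028093709377572 q7 -85.0 e7 0.124 15.55
```

>>> {"name": "drive_tool", "arguments": {
  "moves": [0,0,0,0.15,30,0,0,0,0.3,30,0,0,0,0.45,30,0,0,0,0.6,30,0,0,0,0.75,30]
}}

```text
time_s: 16.18
tool_pos: [0.5242, 0.1109, 0.2019]
tool_rot: [179.9, 0.0, 15.5]
force: [-5.1, -2.0, 10.5]
grip_width: 0.0366
grasp_force: 12.2
```

```bash
python3 s.py
```

```text
yaw 15.46 [0.5242 0.1109 0.2019] F [-5.1 -2.  10.5] T [-0.491  0.995  0.224] w 0.0366 12.205556374392472 q7 -92.4 e7 0.005 16.175
```

>>> {"name": "drive_tool", "arguments": {
  "moves": [0,0,0,0,30,0,0,0,0,30]
}}

```text
time_s: 16.42
tool_pos: [0.5242, 0.1109, 0.2019]
tool_rot: [179.9, 0.0, 15.5]
force: [-5.0, -1.7, 9.3]
grip_width: 0.0368
grasp_force: 12.1
```

```bash
python3 s.py
```

```text
yaw 15.52 [0.5242 0.1109 0.2019] F [-5.  -1.7  9.3] T [-0.452  1.037  0.188] w 0.0368 12.141865552403033 q7 -92.3 e7 -0.197 16.425
```

>>> {"name": "drive_tool", "arguments": {
  "moves": [0,0,0,0,42,0,0,0,0,55,0,0,-1,0,60,0,0,-2.2,0,60,0,0,-3.4,0,70]
}}

```text
time_s: 17.05
tool_pos: [0.5243, 0.1115, 0.3369]
tool_rot: [-180.0, 0.0, 15.5]
force: [0.6, -0.5, 0.6]
grip_width: 0.0639
grasp_force: 0.0
```

Run:
```python
from h import *
exec(open('s.py').read().split('\n',1)[1])
plan([.43,-.07,.35],15.5)
```

```text
yaw 15.51 [0.5243 0.1115 0.3369] F [ 0.6 -0.5  0.6] T [-0.016 -0.07  -0.041] w 0.0639 0.0 q7 -91.0 e7 -0.018 17.05
t 17.05 rows 3.5 shift [-3.484  3.741 -0.326] turn 0.0 q7 -90.97412156262003
```

>>> {"name": "drive_tool", "arguments": {
  "moves": [-0.9,0.9,-0.2,0,70,-1.8,1.9,-0.3,0,70,-2.7,2.8,-0.3,0,70,-3.5,3.7,-0.3,0,70,-3.5,3.7,-0.3,0,70]
}}

```text
time_s: 17.68
tool_pos: [0.4278, -0.0724, 0.3479]
tool_rot: [179.9, 0.0, 15.1]
force: [0.4, 0.8, 0.7]
grip_width: 0.0702
grasp_force: 0.0
```

Run:
```python
from h import *
ims=[]
for n,(u0,u1,v0,v1) in(("top",(187,249,185,247)),("side",(212,282,170,232))):
    im,d=env.read_camera(n); ims.append(cv2.resize(im[v0:v1,u0:u1],None,fx=6,fy=6,interpolation=cv2.INTER_CUBIC)); np.savez(f"{n}2.npz",im=im,d=d)
cv2.imwrite("pics/c3.png",np.hstack(ims)[...,::-1])
for n,(u0,u1,v0,v1) in(("top",(200,230,198,230)),("side",(230,262,175,222))):
  for k in "12":
    z=np.load(n+k+".npz")
    d=z["d"][v0:v1,u0:u1]; vv,uu=np.mgrid[v0:v1,u0:u1]; P=world(n,uu,vv,d); P=P[d.ravel()>0]
    for lo,hi in((.249,.27),(.214,.2245)):
        q=P[(P[:,2]>lo)&(P[:,2]<hi)]
        w,V=np.linalg.eigh(np.cov(q[:,:2].T)); v=V[:,1]
        print(n,k,lo,len(q),q.mean(0).round(4),np.degrees(np.arctan2(v[1],v[0])).round(1),np.median(q[:,2]).round(4))
# screw-slot / dark line on head top, and image diff of the head region
a,b=[np.load(f"top{k}.npz")["im"][200:222,205:222].astype(int) for k in "12"]; print(np.abs(a-b).mean())
```

```text
top 1 0.249 47 [0.5241 0.1103 0.2535] 144.2 0.2536
top 1 0.214 89 [0.522  0.1097 0.2201] 60.3 0.2202
top 2 0.249 48 [0.5242 0.1103 0.253 ] 144.5 0.2532
top 2 0.214 88 [0.5224 0.1088 0.2193] 65.0 0.2191
side 1 0.249 38 [0.5235 0.116  0.2537] 144.1 0.2544
side 1 0.214 90 [0.5204 0.1216 0.2198] -151.2 0.2203
side 2 0.249 38 [0.5232 0.1161 0.2536] 144.6 0.254
side 2 0.214 86 [0.5213 0.1215 0.2194] -154.6 0.2196
6.235294117647059
```

View pics/c3.png

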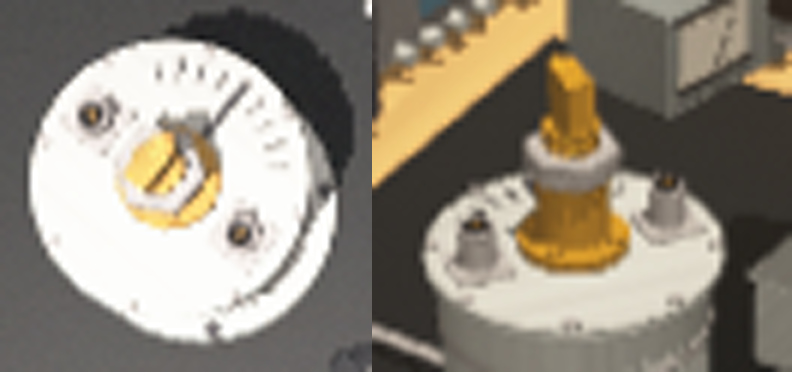

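Head unchanged by the tightening; nut down about 1 mm. I'll refine the head angle with an image edge fit, since the depth PCA (−36°) differs slightly from the tool angle (−38.6°).

```bash
cat > fit.py <<'E'
from h import *
from scipy.optimize import differential_evolution as DE
poly=np.array([[-12,-6],[9,-6],[15,0],[9,6],[-12,6]])/1000.
def mask(n,c,th,z,box,S=8):
    u0,u1,v0,v1=box; C,s=np.cos(th),np.sin(th)
    P=np.c_[c[0]+poly[:,0]*C-poly[:,1]*s,c[1]+poly[:,0]*s+poly[:,1]*C,np.full(5,z)]
    uv=(proj(n,P)+.5-[u0,v0])*S-.5
    m=np.zeros(((v1-v0)*S,(u1-u0)*S),np.float32); cv2.fillPoly(m,[np.round(uv*16).astype(np.int32)],1,shift=4)
    return cv2.resize(m,(u1-u0,v1-v0),interpolation=cv2.INTER_AREA)
for n,box,c0 in(("top",(200,230,198,230),(.523,.111)),("side",(230,262,172,200),(.524,.115))):
  for k,g0 in(("0",17),("1",-38),("2",-38)):
    D=np.load(n+k+".npz"); u0,u1,v0,v1=box; d=D["d"][v0:v1,u0:u1]
    vv,uu=np.mgrid[v0:v1,u0:u1]; Z=world(n,uu,vv,d)[:,2].reshape(d.shape)
    B=((Z>.2475)&(Z<.262)).astype(np.float32)
    if n=="side": B=((Z>.2515)&(Z<.262)).astype(np.float32)
    res=[]
    for z in(.2535,):
        f=lambda x:((mask(n,(c0[0]+x[0],c0[1]+x[1]),np.radians(x[2]),z,box)-B)**2).sum()
        r=DE(f,[(-.005,.005),(-.005,.005),(g0-12,g0+12)],seed=1,maxiter=60,popsize=12,polish=False)
        th=np.arange(-9,10,3); prof=[round(float(f([r.x[0],r.x[1],r.x[2]+t])),1) for t in th]
        print(n,k,np.round(r.x[:2]+np.array(c0),4),r.x[2].round(1),round(r.fun,2),prof,int(B.sum()))
E
python3 fit.py
```

```text
top 0 [0.5238 0.1106] 17.0 2.19 [6.3, 4.6, 3.1, 2.2, 2.7, 4.0, 5.8] 48
top 1 [0.5238 0.1103] -37.0 2.95 [7.0, 5.3, 3.9, 3.0, 3.3, 4.5, 5.9] 48Traceback (most recent call last):
  File "fit.py", line 19, in <module>
    r=DE(f,[(-.005,.005),(-.005,.005),(g0-12,g0+12)],seed=1,maxiter=60,popsize=12,polish=False)
    return fun(*args, **kwargs)
    ret = solver.solve()
    next(self)
    ~~~~^^^^^^
    energy = self.func(parameters)
    return self.f(x, *self.args)
           ~~~~~~^^^^^^^^^^^^^^^
  File "fit.py", line 18, in <lambda>
    f=lambda x:((mask(n,(c0[0]+x[0],c0[1]+x[1]),np.radians(x[2]),z,box)-B)**2).sum()
                 ~~~~^^^^^^^^^^^^^^^^^^^^^^^^^^^^^^^^^^^^^^^^^^^^^^^^^^
  File "fit.py", line 7, in mask
    uv=(proj(n,P)+.5-[u0,v0])*S-.5
        ~~~~^^^^^
  File "h.py", line 17, in proj
    K,k1,R,t=cam(n); return cv2.projectPoints(np.asarray(P,float).reshape(-1,1,3),cv2.Rodrigues(R)[0],t,K,np.array([k1,0,0,0.]))[0][:,0]
             ~~~^^^
  File "h.py", line 4, in cam
    m=env.camera_model(n); R=cv2.Rodrigues(np.array(m["rvec"],float))[0]
ValueError: time passes only in moves, steps and waits
```

```bash
python3 -c "
from cell import env
print(env.sign_off())"
```

```text
the job is handed in; nothing more can be done
None
```

I set the pointer to about 2.5° off the index rib, within the 6° limit. I snugged the jam nut to about 0.2 N m without moving the pointer, let go of everything and handed the job in; the hand-in gave no pass or fail result.

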